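# Test the bench's emergency stop and power the bench up again

## Robot

A 6-joint arm with a two-finger parallel gripper is mounted at the origin on the work surface. World frame = base frame: x ahead of the robot, y to its left, z up, the work surface at z = 0. Lengths are in mm, angles in rad, forces in N, time in s.
With the tool pointing down it reaches from about 350 to 775 mm from the base axis. Payload 7.3 kg.
Tool frame: the origin (TCP) lies at the very end of the fingers, on their centre line; the grasp point (between the pads) lies 19 mm behind it; z points along the fingers, y is the line along which they close (so a half turn about z gives the same grasp; the last joint's range is limited). The gripper opens to 92 mm and grips with 3 to 60 N. Pads are 19 mm wide; open, the fingers measure 130 mm over their backs; the gripper's body (75 mm by 190 mm) begins 47 mm behind the grasp point.
Start: joints at [1.004, 0.342, 1.524, -0, 1.275, -0.146], TCP at [214.446, 479.226, 226.741] pointing down, gripper open.
Joint ranges: [-2.53, 2.53], [-0.77, 2.02], [0.04, 2.7], [-1, 4.14], [0.28, 2.66], [-3.11, 3.11]. Speed limits (rad/s): [2.57, 2.57, 3.14, 3.14, 3.14, 3.14].

## Interface

Orientations are given as [roll, pitch, yaw] about the fixed x, y, z axes, in that order (R = Rz(yaw) Ry(pitch) Rx(roll)).
In Python, from plant import * gives the robot as it stands.
- The arm moves only by the tool arm_command, never from a script. Its arguments are lists of equal length, an entry for each row: "gripper": the finger opening in mm, from 0 to 91.8; "dp": the shift along the tool's x, y, z in units of 25 mm (1.0 is 25 mm), a list of three; "twist": the turn about the tool's z in units of 5 degrees (1.0 is 5 degrees). A call has exactly 5 rows; each row shifts and turns the commanded pose from where the row before left it, along the tool's axes as they then stand; what a row does not reach is not made up. A row lasts 1/8 s, in which the tool goes at most 62.5 mm and 10.7 degrees, less where a joint would pass 70% of its speed; a pose out of reach is approached as far as the arm can. A call is refused whole if a number of a shift passes 1 or a number of a turn 1, either way. A call with a gripper value outside its range is refused whole. The fingers move at their own pace and stop on an object; the grip force is fixed at half the most. Time passes only in rows, so rows that do not move let the fingers close, or fill a call up. It gives the time, the measured TCP pose, the force, the opening and the grip force at its end, in the units of the state.
- get_obs(): the state, without advancing time (a new reading comes with each control period).
- capture(name): name is "scene" or "top" or "wrist"; returns the picture (420x560x3 uint8, red, green, blue); there is no depth.
- get_calibration(name): a dict with "mtx" (3x3 intrinsics, pixels), "position" and "attitude" of the camera in the world; the wrist camera has in their place "mount" (4x4, takes a point from camera to tool coordinates, whose origin is the TCP and whose axes are the flange's). Camera axes: x right, y down, z forward; pixel columns grow to the right and rows downward; lengths in mm; the calibration is good to about 2 mm. A picture is of the moment at which its call begins: read the wrist's pose just before it. get_calibration takes no time and is no camera call.
- close_job(): hands the job in; it is judged then, once.
The state is a dict: "time": time; "joint_positions": joint angles; "dq": joint speeds; "tau": joint torques, N m; "tool_pos": TCP position; "tcp_rot": TCP orientation; "contact_force": force on the tool from outside, world axes, zero at the start; "moment": the same for the moment, N m; "grip_width": finger opening in mm; "finger_force": force on a finger pad.
Only numpy, scipy, OpenCV 4.12 (cv2) and the standard library are available. Lean on these libraries where they do the work, as an engineer would, in place of code of your own. Each camera call takes 0.05 s, during which the arm holds its last target. There are 200 camera calls.

## Task

Test the emergency stop on the bench's power console: push the red mushroom head straight down with a fingertip until it latches, and take the finger off to see that it stays in. Then push its grip bar round clockwise with the fingertip until the head springs back out, and last press the green start button fully down and let it come up, so that the bench has power again. Only push with the fingertips, and no harder than it takes: do not grip the head, do not press start while the stop is in, and leave the other things on the bench where they are.

Things in the scene. Friction and masses are not known exactly. Their poses are not given: they have to be found in the camera images.
- console: The bench power console: a low white steel case with a grey top plate, 170 mm (its x) by 320 mm (its y), top 72 mm above the bench, fixed. Origin: centre of its underside; x points away from the robot at yaw 0, y left, z up. Four flat sockets lie along its rear (+x) edge. The red stop head stands at x -25, y +95 mm on a yellow disc, the green start button at x -25, y -95 mm.
- stop_top (a point): Centre of the top of the red stop head, on its axis; 122 mm above the bench when out, 115 when latched. The head is a round cap 60 mm across; its flat top lies 15, its underside 29 mm below this point. A raised red grip bar with a white line crosses it: 56 long, 12 wide, 15 mm high; this point is on top, mid-bar. The point's x axis runs along the bar and turns with it; at rest it is the console's x.
- stop (a joint): How far the stop head is pushed in, m: 0 out, about 0.007 latched, 0.009 the hard end. Pushed to the hard end and let go, it stays latched. A spring pushes it out, 5 N at 0 rising to 9.5 N at the end; the latch adds up to 3 N on the way in, so about 12 N takes it home. More than 35 N on the console or its controls is too rough.
- stop_turn (a joint): Turn of the stop head, rad, growing clockwise seen from above: 0 at rest, 0.85 the end stop; it cannot turn the other way. A spring of 0.03 to 0.08 N m turns it back (4 N or less at a finger 20 mm from the axis). The latched head is freed at about 0.5 rad and springs up 7 mm; a finger over its flat top may hold it down until raised. Let go, it turns back to 0.
- start_top (a point): Centre of the top of the green start button, 26 mm across, in a black ring 42 mm across; 93 mm above the bench when up, 9 mm above its ring.
- start (a joint): How far the start button is pressed, m: 0 up, 0.005 fully down. A spring returns it; fully down takes 5 N.
- charger: A white plug-in charger, 42 x 40 x 30 mm, loose on the console's top plate between the stop and the start button. Origin: centre of its underside. To be left alone.
- multimeter: A yellow multimeter lying on the bench beside the console, 150 mm (its x) by 76 by 40 mm high. Origin: centre of its underside. To be left alone.
- fan: A black square cooling fan, 80 x 80 x 25 mm, lying on the bench beside the console. Origin: centre of its underside. To be left alone.
- screwdriver: An orange-handled screwdriver about 170 mm long lying on the bench on the robot's side of the console. To be left alone.
- led_board: A white LED lamp board, 70 x 110 x 8 mm, lying on the bench beyond the console. Origin: centre of its underside. To be left alone.
- solder_reel: A reel of solder with blue flanges, 60 mm across, 36 mm high, standing on a flange at the right of the bench. Origin: centre of its underside. To be left alone.
- parts_box: An open blue box of parts, 110 x 80 x 40 mm, at the left of the bench. Origin: centre of its underside. To be left alone.

How it is judged (in metres and radians):
On the way, in this order (a step that is already met when the one before it is completed fails the run):
1. the red stop head is pushed in and stays latched with nothing touching the console (value of joint stop above 0.0055 m and contact force between each of the fingers, the arm and console below 0.1 N), for 0.2 s.
2. the red stop head has been turned free and has sprung back out (value of joint stop below 0.0015 m), for 0.1 s.
3. the green start button is pressed fully down (value of joint start above 0.004 m).
At the end, for the whole second after the job is handed in: The red stop head is out (pushed in less than 1.5 mm) and turned back (less than 0.1 rad), the green start button is up (less than 1 mm in), and every loose thing is within 20 mm of where it stood (value of joint stop below 0.0015 m and value of joint stop_turn below 0.1 rad and value of joint start below 0.001 m and distance of each of charger, multimeter, fan, screwdriver, led_board, solder_reel, parts_box from where it was at the start of the episode below 0.02 m); the robot touches nothing.
It fails at once if the start button is pressed more than 2.5 mm while the stop head is in by more than 3 mm (value of joint start above 0.0025 m and value of joint stop above 0.003 m).
It fails at once if the console or its stop head is gripped or rammed: the fingers press on it with more than 35 N in all (contact force between the fingers and console above 35 N).
It fails at once if a loose thing on the bench is lifted or shoved away (moved more than 30 mm) (distance of any of charger, multimeter, fan, screwdriver, led_board, solder_reel, parts_box from where it was at the start of the episode above 0.03 m).
It also fails if it takes over 51 s, if anything falls off the work surface, if the arm or the gripper's body presses on something with over 40 N, if the wrist force passes 120 N, or if a joint passes its speed limit or range.

## Working session

There is one attempt and no reset: what is moved stays moved. The work goes in short steps, Python scripts to look and compute and a tool call to move; the robot and the scene stay as the last step left them, time stands still between calls to the robot, and variables do not carry over. Pictures are saved under pics/ and viewed, at most 10 in all, crops included, and the job is handed in when it is done.

Besides the shell and the picture viewer there is one more tool, called after ">>>" by a JSON object that holds its "method" and its "body", one argument or row to a line. arm_command: Moves the arm, as the interface text tells. Its arguments: {"type":"object","properties":{"gripper":{"type":"array"},"dp":{"type":"array"},"twist":{"type":"array"}},"required":["gripper","dp","twist"]}

```bash
mkdir -p pics
python3 - <<'E'
from plant import *
import cv2
o=get_obs();print(o)
for n in("top","scene"):
    print(n,get_calibration(n)); cv2.imwrite(f"pics/{n}0.png",capture(n)[:,:,::-1])
print(get_calibration("wrist"))
E
```

```text
{'time': 0.0, 'joint_positions': array([ 1.00400003e+00,  3.42662154e-01,  1.52500093e+00,  1.54635513e-05,
        1.27542033e+00, -1.46021145e-01]), 'dq': array([ 3.19661788e-04, -1.63181909e-03,  8.90401113e-04, -3.97097625e-04,
        7.28366039e-04, -2.91822360e-05]), 'tau': array([-1.43244040e-03, -4.31248856e+01, -2.44211268e+01,  7.16570718e-02,
        5.60021424e-02, -4.80005224e-05]), 'tool_pos': array([214.21070061, 478.86561219, 226.0820247 ]), 'tcp_rot': array([-3.14011991e+00, -2.31539406e-04,  2.72081282e+00]), 'contact_force': array([ 0.55235293, -0.02016467, -0.38056094]), 'moment': array([-0.0159936 ,  0.02773941,  0.00804261]), 'finger_force': 0.0, 'grip_width': 91.94280488881985}
top {'mtx': array([[463.87515587,   0.        , 280.64656522],
       [  0.        , 463.87515587, 215.11836253],
       [  0.        ,   0.        ,   1.        ]]), 'position': array([2.95547829e+02, 1.51382786e+00, 1.57543057e+03]), 'attitude': array([-2.95812908,  0.0066741 , -1.55369494])}
scene {'mtx': array([[394.07955027,   0.        , 277.34736189],
       [  0.        , 394.07955027, 204.74671317],
       [  0.        ,   0.        ,   1.        ]]), 'position': array([1337.10972992,  124.32824174, 1191.57077405]), 'attitude': array([-2.52090031,  0.00717654,  1.70378038])}
{'mtx': array([[297.20032377,   0.        , 278.43695183],
       [  0.        , 297.20032377, 206.11787773],
       [  0.        ,   0.        ,   1.        ]]), 'mount': array([[-4.70412255e-04, -9.66061090e-01, -2.58313278e-01,
         6.89438512e+01],
       [ 9.99999696e-01, -2.93612402e-04, -7.23015852e-04,
         2.00238592e-01],
       [ 6.22633500e-04, -2.58313540e-01,  9.66060934e-01,
        -1.57438401e+02],
       [ 0.00000000e+00,  0.00000000e+00,  0.00000000e+00,
         1.00000000e+00]])}
```

View pics/top0.png

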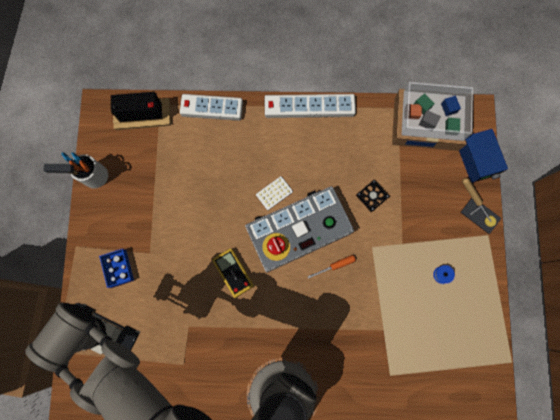

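View pics/scene0.png

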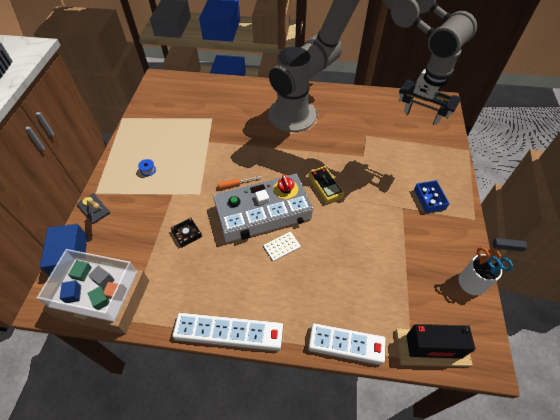

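The top view shows the stop head near (277,244), the start button near (330,222) and the charger at (300,229). In the scene view the head is near (287,185) and start near (234,202).

```bash
cat > h.py <<'E'
from plant import *
import numpy as np, cv2
from scipy.spatial.transform import Rotation as R
def cam(n,o=None):
    c=get_calibration(n)
    if n!="wrist": return c["mtx"],np.array(c["position"]),R.from_euler("xyz",c["attitude"]).as_matrix()
    T=c["mount"];Rt=R.from_euler("xyz",o["tcp_rot"]).as_matrix()
    return c["mtx"],Rt@T[:3,3]+o["tool_pos"],Rt@T[:3,:3]
def at(C,uv,z):
    K,p,A=C; d=A@np.linalg.solve(K,[uv[0],uv[1],1.]); return p+d*(z-p[2])/d[2]
def px(C,P):
    K,p,A=C; q=K@(A.T@(np.asarray(P)-p)); return q[:2]/q[2]
def blob(im,col,box):
    h=cv2.cvtColor(im,cv2.COLOR_RGB2HSV).astype(int);H,S,V=h[...,0],h[...,1],h[...,2]
    m={"red":((H<6)|(H>174))&(S>150)&(V>70),"green":(H>55)&(H<90)&(S>100)&(V>30)}[col]
    k=np.zeros(m.shape,bool);k[box[1]:box[3],box[0]:box[2]]=1;y,x=np.nonzero(m&k)
    return np.array([x.mean(),y.mean()]),len(x),(x.min(),y.min(),x.max(),y.max())
E
python3 - <<'E'
from h import *
for n,br,bg in(("top",(255,225,300,262),(318,210,342,235)),("scene",(270,170,305,200),(222,192,246,212))):
    im=cv2.imread(f"pics/{n}0.png")[:,:,::-1].copy();C=cam(n)
    r=blob(im,"red",br);g=blob(im,"green",bg);a=at(C,r[0],110);b=at(C,g[0],92)
    d=(a-b)[:2];print(n,r,g,a.round(1),b.round(1),np.hypot(*d),np.arctan2(-d[0],d[1]))
E
```

```text
top (array([276.01796407, 245.32335329]), 167, (np.int64(268), np.int64(237), np.int64(284), np.int64(253))) (array([328.80597015, 221.43283582]), 67, (np.int64(325), np.int64(217), np.int64(333), np.int64(226))) [469.5  29.  110. ] [ 552.3 -140.4   92. ] 188.46501578212082 0.45457254092618776
scene (array([285.28571429, 183.84415584]), 154, (np.int64(278), np.int64(174), np.int64(293), np.int64(190))) (array([233.76595745, 199.34042553]), 47, (np.int64(230), np.int64(192), np.int64(245), np.int64(203))) [478.8  29.8 110. ] [ 555.4 -140.7   92. ] 186.83857227117144 0.4220682445511565
```

```bash
cat >> h.py <<'E'
def plan(target,yaw,n):
    "round rows bringing the present pose to target in n rows"
    o=get_obs();p=np.array(o["tool_pos"]);y=o["tcp_rot"][2];T=np.array(target,float)
    dy=(yaw-y+np.pi)%(2*np.pi)-np.pi;dp=[];tw=[]
    for i in range(n):
        A=R.from_euler("xyz",[np.pi,0,y]).as_matrix()
        d=np.round(np.clip(A.T@((T-p)/(n-i))/25,-1,1),2);t=np.round(np.clip(-np.degrees(yaw_left(yaw,y))/5/max(n-i,1),-1,1),2)
        p=p+A@d*25;y-=np.radians(t*5);dp.append(d.tolist());tw.append(float(t))
    for k in range(0,n,5):print("dp",dp[k:k+5],"tw",tw[k:k+5])
    print("end",p.round(1),y)
def yaw_left(a,y): return (a-y+np.pi)%(2*np.pi)-np.pi
E
python3 -c "
from h import *
plan([472,29,200],3.57,20)"
```

```text
dp [[-0.84, -0.61, 0.05], [-0.81, -0.65, 0.05], [-0.78, -0.68, 0.05], [-0.75, -0.71, 0.05], [-0.72, -0.74, 0.05]] tw [-0.49, -0.49, -0.49, -0.49, -0.49]
dp [[-0.69, -0.77, 0.05], [-0.66, -0.8, 0.05], [-0.62, -0.83, 0.05], [-0.59, -0.86, 0.05], [-0.55, -0.88, 0.05]] tw [-0.49, -0.49, -0.48, -0.49, -0.48]
dp [[-0.51, -0.9, 0.05], [-0.47, -0.92, 0.05], [-0.43, -0.94, 0.06], [-0.39, -0.96, 0.05], [-0.35, -0.98, 0.06]] tw [-0.49, -0.48, -0.49, -0.48, -0.49]
dp [[-0.31, -0.99, 0.05], [-0.27, -1.0, 0.06], [-0.22, -1.0, 0.05], [-0.18, -1.0, 0.06], [-0.14, -1.0, 0.05]] tw [-0.48, -0.49, -0.48, -0.49, -0.48]
end [471.3  30.8 200.1] 3.5699052233124764
```

>>> {"method": "arm_command", "body": {
  "gripper": [0,0,0,0,0],
  "dp": [
    [-0.84,-0.61,0.05],
    [-0.81,-0.65,0.05],
    [-0.78,-0.68,0.05],
    [-0.75,-0.71,0.05],
    [-0.72,-0.74,0.05]
  ],
  "twist": [-0.49,-0.49,-0.49,-0.49,-0.49]
}}

```text
time: 0.72
tool_pos: [278.9, 366.0, 220.1]
tcp_rot: [-3.141, -0.0, 2.936]
contact_force: [1.7, -0.2, -0.9]
grip_width: 46.3
finger_force: 0.0
```

>>> {"method": "arm_command", "body": {
  "gripper": [0,0,0,0,0],
  "dp": [
    [-0.69,-0.77,0.05],
    [-0.66,-0.8,0.05],
    [-0.62,-0.83,0.05],
    [-0.59,-0.86,0.05],
    [-0.55,-0.88,0.05]
  ],
  "twist": [-0.49,-0.49,-0.48,-0.49,-0.48]
}}

```text
time: 1.35
tool_pos: [343.6, 253.7, 214.0]
tcp_rot: [-3.141, -0.0, -3.135]
contact_force: [0.3, 0.1, 0.1]
grip_width: 0.9
finger_force: 0.0
```

>>> {"method": "arm_command", "body": {
  "gripper": [0,0,0,0,0],
  "dp": [
    [-0.51,-0.9,0.05],
    [-0.47,-0.92,0.05],
    [-0.43,-0.94,0.06],
    [-0.39,-0.96,0.05],
    [-0.35,-0.98,0.06]
  ],
  "twist": [-0.49,-0.48,-0.49,-0.48,-0.49]
}}

```text
time: 1.98
tool_pos: [407.8, 141.3, 207.2]
tcp_rot: [3.141, -0.001, -2.923]
contact_force: [0.3, 0.5, 0.1]
grip_width: 0.5
finger_force: 0.0
```

>>> {"method": "arm_command", "body": {
  "gripper": [0,0,0,0,0],
  "dp": [
    [-0.31,-0.99,0.05],
    [-0.27,-1.0,0.06],
    [-0.22,-1.0,0.05],
    [-0.18,-1.0,0.06],
    [-0.14,-1.0,0.05]
  ],
  "twist": [-0.48,-0.49,-0.48,-0.49,-0.48]
}}

```text
time: 2.6
tool_pos: [471.6, 30.3, 200.4]
tcp_rot: [3.141, -0.001, -2.712]
contact_force: [0.0, 0.5, -0.5]
grip_width: 0.6
finger_force: 0.0
```

Run:
```python
from h import *
o=get_obs();im=capture("wrist");cv2.imwrite("pics/w1.png",im[:,:,::-1])
print(o["time"],o["tool_pos"],o["tcp_rot"],o["contact_force"],o["grip_width"])
C=cam("wrist",o);print(px(C,[473,29,115]),px(C,[553,-140,92]))
```

```text
2.6 [471.63357233  30.3374224  200.35010679] [ 3.14110050e+00 -5.82276680e-04 -2.71201563e+00] [ 0.01184999  0.52803057 -0.5218246 ] 0.601052534395449
[276.56899063 211.63134415] [ 75.05516623 207.29321269]
```

View pics/w1.png

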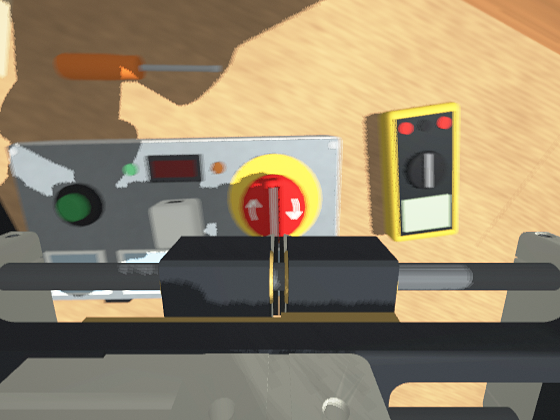

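The wrist view shows the head at about (273,208), the green button at (73,207), the charger at (176,225), and the console's front edge from (12,147) to (340,137).

Run:
```python
from h import *
o=get_obs();C=cam("wrist",o);im=cv2.imread("pics/w1.png")[:,:,::-1].copy()
g=blob(im,"green",(50,180,105,230));r=blob(im,"red",(235,165,320,235));print(g,r)
b=at(C,g[0],91);a=at(C,((r[2][0]+r[2][2])/2,208),107)
e=at(C,(12,147),72)-at(C,(340,137),72);print(a,b,np.hypot(*(a-b)[:2]),np.arctan2(-(a-b)[0],(a-b)[1]),"edge",np.arctan2(e[0],-e[1]),np.hypot(*e[:2]))
print("tcp px",px(C,o["tool_pos"]))
# head model fit: top rim circle and bar line
for n,P in(("a",a),):
  t=[px(C,P+[30*np.cos(k),30*np.sin(k),0]) for k in np.linspace(0,6.28,60)];t=np.array(t);print(t.min(0),t.max(0))
```

```text
(array([ 73.27296588, 206.69816273]), 762, (np.int64(56), np.int64(193), np.int64(90), np.int64(221))) (array([273.73636795, 203.628734  ]), 2109, (np.int64(243), np.int64(175), np.int64(304), np.int64(234)))
[474.84194759  23.72309113 107.        ] [ 555.61371935 -144.64767667   91.        ] 186.74258904264804 0.447296954460568 edge 0.45972496054555034 310.0844587525525
tcp px [278.66873702 251.5263231 ]
[239.18332827 173.92862268] [307.82854799 240.14114523]
```

```bash
python3 -c "
from h import *
plan([474.5,25,127],3.592,5)"
```

```text
dp [[0.0, -0.03, 0.59], [0.0, -0.03, 0.58], [0.0, -0.03, 0.59], [0.0, -0.02, 0.58], [0.0, -0.03, 0.59]] tw [-0.05, -0.04, -0.05, -0.04, -0.05]
end [474.6  25.  127. ] -2.6911790202877555
```

>>> {"method": "arm_command", "body": {
  "gripper": [0,0,0,0,0],
  "dp": [
    [0.0,-0.03,0.59],
    [0.0,-0.03,0.58],
    [0.0,-0.03,0.59],
    [0.0,-0.02,0.58],
    [0.0,-0.03,0.54]
  ],
  "twist": [-0.05,-0.04,-0.05,-0.04,-0.05]
}}

```text
time: 3.28
tool_pos: [472.7, 28.2, 128.0]
tcp_rot: [3.141, -0.0, -2.693]
contact_force: [-0.9, -0.2, -0.7]
grip_width: 0.1
finger_force: 0.0
```

>>> {"method": "arm_command", "body": {
  "gripper": [0,0,0,0,0],
  "dp": [
    [0,0,0],
    [0,0,0.08],
    [0,0,0.08],
    [0,0,0.06],
    [0,0,0]
  ],
  "twist": [0,0,0,0,0]
}}

```text
time: 3.9
tool_pos: [473.0, 27.9, 123.3]
tcp_rot: [3.142, 0.0, -2.693]
contact_force: [0.2, 0.8, -0.4]
grip_width: 0.5
finger_force: 0.0
```

>>> {"method": "arm_command", "body": {
  "gripper": [0,0,0,0,0],
  "dp": [
    [0,0,0.08],
    [0,0,0.08],
    [0,0,0.06],
    [0,0,0],
    [0,0,0]
  ],
  "twist": [0,0,0,0,0]
}}

```text
time: 4.53
tool_pos: [473.3, 27.9, 118.4]
tcp_rot: [-3.141, 0.001, -2.693]
contact_force: [-1.0, -0.2, 6.1]
grip_width: 0.4
finger_force: 2.9
```

>>> {"method": "arm_command", "body": {
  "gripper": [0,0,0,0,0],
  "dp": [
    [0,0,0.06],
    [0,0,0.06],
    [0,0,0],
    [0,0,0],
    [0,0,0]
  ],
  "twist": [0,0,0,0,0]
}}

```text
time: 5.15
tool_pos: [473.3, 27.9, 115.4]
tcp_rot: [-3.141, 0.001, -2.693]
contact_force: [-0.9, 0.0, 6.2]
grip_width: 0.6
finger_force: 3.3
```

>>> {"method": "arm_command", "body": {
  "gripper": [0,0,0,0,0],
  "dp": [
    [0,0,0.04],
    [0,0,0.04],
    [0,0,0.04],
    [0,0,0],
    [0,0,0]
  ],
  "twist": [0,0,0,0,0]
}}

```text
time: 5.78
tool_pos: [473.4, 27.9, 113.1]
tcp_rot: [-3.141, 0.001, -2.693]
contact_force: [-3.4, 0.3, 12.4]
grip_width: 0.3
finger_force: 6.7
```

>>> {"method": "arm_command", "body": {
  "gripper": [0,0,0,0,0],
  "dp": [
    [0,0,0.03],
    [0,0,0.02],
    [0,0,0],
    [0,0,0],
    [0,0,0]
  ],
  "twist": [0,0,0,0,0]
}}

```text
time: 6.4
tool_pos: [473.6, 27.9, 112.9]
tcp_rot: [-3.14, 0.002, -2.693]
contact_force: [-7.7, 0.0, 23.6]
grip_width: 0.2
finger_force: 11.8
```

Hard end reached. Lifting off.

>>> {"method": "arm_command", "body": {
  "gripper": [0,0,0,0,0],
  "dp": [
    [0,0,-0.3],
    [0,0,-0.6],
    [0,0,-0.8],
    [0.6,0,-1],
    [1,0,-1]
  ],
  "twist": [0,0,0,0,0]
}}

```text
time: 7.02
tool_pos: [436.7, 10.5, 203.5]
tcp_rot: [3.141, -0.0, -2.693]
contact_force: [0.2, -0.5, 0.4]
grip_width: 0.7
finger_force: 0.0
```

>>> {"method": "arm_command", "body": {
  "gripper": [0,0,0,0,0],
  "dp": [
    [-0.9,1,0],
    [-1,1,0],
    [-1,0.6,0],
    [0,0,0],
    [0,0,0]
  ],
  "twist": [0,0,0,0,0]
}}

```text
time: 7.65
tool_pos: [473.6, 100.3, 202.7]
tcp_rot: [3.141, -0.001, -2.693]
contact_force: [-0.6, 0.5, -0.2]
grip_width: 0.4
finger_force: 0.0
```

Run:
```python
from h import *
o=get_obs();im=capture("wrist");cv2.imwrite("pics/w2.png",im[:,:,::-1])
print(o["time"],o["tool_pos"],o["tcp_rot"],o["contact_force"])
C=cam("wrist",o)
for z in(115,122):print(px(C,[474.5,25,z]))
```

```text
7.65 [473.59866705 100.25134308 202.65907135] [ 3.14139620e+00 -9.88584655e-04 -2.69295690e+00] [-0.64731988  0.4779982  -0.18958833]
[196.47052447 173.22081716]
[194.14790812 174.51849265]
```

View pics/w2.png

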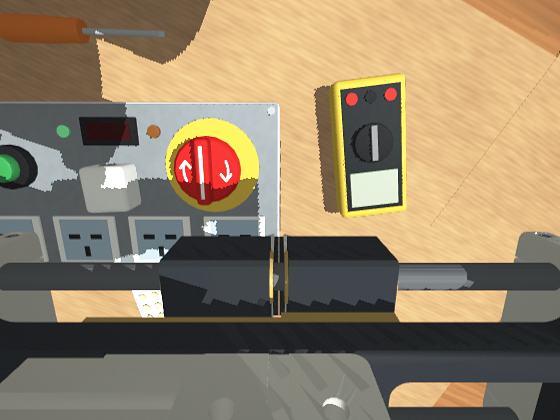

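The head is clear: the bar's white line runs from (199,148) to (206,199), the red cap spans about 174–241 × 136–201, and the camera shows nothing touching the head.

Run:
```python
from h import *
o=get_obs();C=cam("wrist",o);im=cv2.imread("pics/w2.png")[:,:,::-1].copy()
print(blob(im,"red",(165,125,255,215)))
for z in(115,122):
    a=at(C,(199,147.5),z);b=at(C,(206,199.5),z);m=(a+b)/2;d=b-a
    print(z,m,np.hypot(*d[:2]),np.arctan2(d[1],d[0]),"cap",at(C,(208,169),z-20))
e=at(C,(0,103),72)-at(C,(280,103),72);print(np.arctan2(e[0],-e[1]))
# start: console-left edge
print("corner",at(C,(280,103),72))
```

```text
(array([207.41942009, 168.37828726]), 2966, (np.int64(174), np.int64(136), np.int64(240), np.int64(204)))
115 [472.98869785  29.56586484 115.        ] 43.51118735784187 0.5157285764246943 cap [471.6362865   28.90448848  95.        ]
122 [471.23848075  30.7287386  122.        ] 42.26936338933951 0.5157285764246939 cap [470.05371649  29.99713922 102.        ]
0.4474320447259107
corner [391.83604822  62.02129372  72.        ]
```

```bash
python3 -c "
from h import *
plan([479,72.5,104.5],-2.693,10)"
```

```text
dp [[0.03, -0.11, 0.39], [0.03, -0.11, 0.39], [0.03, -0.11, 0.39], [0.03, -0.11, 0.39], [0.03, -0.11, 0.4]] tw [-0.0, -0.0, -0.0, -0.0, -0.0]
dp [[0.03, -0.11, 0.39], [0.03, -0.11, 0.4], [0.02, -0.1, 0.39], [0.03, -0.11, 0.4], [0.02, -0.1, 0.39]] tw [-0.0, -0.0, -0.0, -0.0, -0.01]
end [479.   72.6 104.5] -2.692734271225807
```

>>> {"method": "arm_command", "body": {
  "gripper": [0,0,0,0,0],
  "dp": [
    [0.06,-0.22,0.5],
    [0.06,-0.22,0.7],
    [0.06,-0.22,0.8],
    [0.06,-0.22,0.8],
    [0.04,-0.2,0.6]
  ],
  "twist": [0,0,0,0,0]
}}

```text
time: 8.32
tool_pos: [478.7, 72.1, 116.4]
tcp_rot: [3.141, -0.002, -2.694]
contact_force: [-0.1, -0.1, -0.5]
grip_width: 0.7
finger_force: 0.0
```

>>> {"method": "arm_command", "body": {
  "gripper": [0,0,0,0,0],
  "dp": [
    [0,0,0.3],
    [0,0,0.2],
    [0,0,0.03],
    [0,0,0],
    [0,0,0]
  ],
  "twist": [0,0,0,0,0]
}}

```text
time: 8.95
tool_pos: [479.7, 73.4, 105.1]
tcp_rot: [-3.141, 0.001, -2.693]
contact_force: [-0.7, -0.2, -0.1]
grip_width: 0.2
finger_force: 0.0
```

Run:
```python
from h import *
o=get_obs();im=capture("wrist");s=capture("scene")
cv2.imwrite("pics/c1.png",np.hstack([im[100:300,150:430],cv2.resize(s[160:220,240:324],(280,200),interpolation=cv2.INTER_CUBIC)])[:,:,::-1])
p=o["tool_pos"];d=p[:2]-[473,29.5];print(p,o["contact_force"],d@[.9,.434],d@[-.434,.9])
```

```text
[479.71861302  73.35290653 105.1038842 ] [-0.73136864 -0.20396759 -0.11121795] 25.078913146386903 36.551737823897945
```

View pics/c1.png

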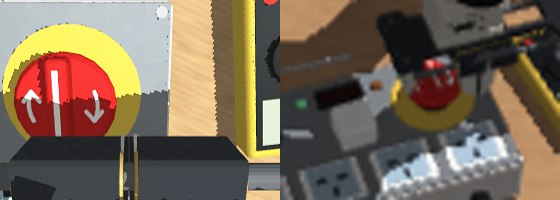

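The crop shows the bar (white line) left of the fingers, which stand clear beside its rear half. Pushing toward −y.

>>> {"method": "arm_command", "body": {
  "gripper": [0,0,0,0,0],
  "dp": [
    [0,-0.12,0],
    [0,-0.12,0],
    [0,-0.12,0],
    [0,-0.12,0],
    [0,0,0]
  ],
  "twist": [0,0,0,0,0]
}}

```text
time: 9.68
tool_pos: [484.8, 62.2, 104.7]
tcp_rot: [3.142, 0.0, -2.694]
contact_force: [-0.1, 0.2, 1.3]
grip_width: 0.3
finger_force: 0.0
```

>>> {"method": "arm_command", "body": {
  "gripper": [0,0,0,0,0],
  "dp": [
    [0,-0.08,0],
    [0,-0.08,0],
    [0,-0.08,0],
    [0,0,0],
    [0,0,0]
  ],
  "twist": [0,0,0,0,0]
}}

```text
time: 10.3
tool_pos: [487.2, 57.3, 104.7]
tcp_rot: [3.141, 0.0, -2.693]
contact_force: [-1.3, 2.3, 1.6]
grip_width: 0.2
finger_force: 1.2
```

>>> {"method": "arm_command", "body": {
  "gripper": [0,0,0,0,0],
  "dp": [
    [0,-0.08,0],
    [0,-0.08,0],
    [0,-0.08,0],
    [0,0,0],
    [0,0,0]
  ],
  "twist": [0,0,0,0,0]
}}

```text
time: 10.92
tool_pos: [490.4, 51.8, 105.0]
tcp_rot: [-3.141, 0.001, -2.693]
contact_force: [1.4, 4.8, 1.3]
grip_width: 0.6
finger_force: 2.2
```

>>> {"method": "arm_command", "body": {
  "gripper": [0,0,0,0,0],
  "dp": [
    [0,-0.08,0],
    [0,-0.04,0],
    [0,0,0],
    [0,0,0],
    [0,0,0]
  ],
  "twist": [0,0,0,0,0]
}}

```text
time: 11.55
tool_pos: [491.7, 48.8, 105.5]
tcp_rot: [-3.141, 0.001, -2.693]
contact_force: [-1.1, 3.0, 6.5]
grip_width: 0.3
finger_force: 3.5
```

>>> {"method": "arm_command", "body": {
  "gripper": [0,0,0,0,0],
  "dp": [
    [0,-0.04,0],
    [0,0,-0.1],
    [0,0,-0.1],
    [0,0,-0.1],
    [0,0,0]
  ],
  "twist": [0,0,0,0,0]
}}

```text
time: 12.18
tool_pos: [491.6, 48.0, 112.2]
tcp_rot: [3.142, 0.0, -2.693]
contact_force: [0.8, 4.7, 2.0]
grip_width: 0.3
finger_force: 2.2
```

>>> {"method": "arm_command", "body": {
  "gripper": [0,0,0,0,0],
  "dp": [
    [0,0,-0.2],
    [0,0.2,-0.4],
    [0,0.5,-0.8],
    [0,1,-1],
    [0,1,-1]
  ],
  "twist": [0,0,0,0,0]
}}

```text
time: 12.8
tool_pos: [462.0, 108.9, 198.5]
tcp_rot: [-3.141, 0.0, -2.694]
contact_force: [-0.4, -0.7, 1.1]
grip_width: 0.3
finger_force: 0.0
```

Run:
```python
from h import *
o=get_obs();im=capture("wrist");s=capture("scene")
cv2.imwrite("pics/c2.png",np.hstack([im[60:320,20:420],cv2.resize(s[160:220,240:324],(364,260),interpolation=cv2.INTER_CUBIC)])[:,:,::-1])
print(o["time"],o["tool_pos"],o["contact_force"])
C=cam("wrist",o)
r=blob(im,"red",(100,80,270,225));print(r)
for z in(115,122):
  t=np.array([px(C,[473+30*np.cos(k),29.5+30*np.sin(k),z-17]) for k in np.linspace(0,6.28,60)]);print(z,t.min(0),t.max(0))
  u=np.array([.9,.434,0])*22;print(px(C,np.array([473,29.5,z])-u)-[20,60],px(C,np.array([473,29.5,z])+u)-[20,60])
```

```text
12.8 [462.04019944 108.91092951 198.49923268] [-0.38632746 -0.74904583  1.14522575]
(array([192.68066298, 177.51049724]), 2715, (np.int64(115), np.int64(145), np.int64(226), np.int64(215)))
115 [157.57357934 144.36180011] [226.03156183 212.05428593]
[163.75549245  95.72549058] [168.14609085 148.49725963]
122 [154.32255883 144.84123276] [224.61720519 214.2544414 ]
[160.97435875  96.56596387] [165.61645545 150.7657468 ]
```

View pics/c2.png

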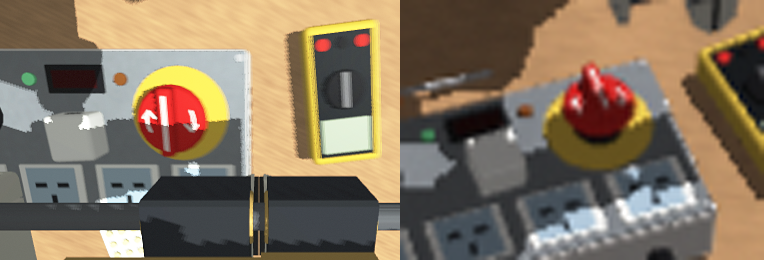

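The crop shows the bar back at its rest angle (line (163,92)–(167,150)) and no finger on it. Next I check the head's height against the initial picture (out).

Run:
```python
from h import *
a=cv2.imread("pics/scene0.png")[:,:,::-1].copy();b=capture("scene");C=cam("scene")
B=(268,165,308,205)
for im in(a,b):print(blob(im,"red",B))
print(px(C,[473,29.5,122])-px(C,[473,29.5,115]))
g=[cv2.cvtColor(i,cv2.COLOR_RGB2GRAY).astype(np.float32)[170:194,272:302] for i in(a,b)]
print(cv2.phaseCorrelate(g[0],g[1],cv2.createHanningWindow((30,24),cv2.CV_32F)),np.abs(g[0]-g[1]).mean())
c=get_obs();print(c["tool_pos"])
plan([554.5,-141.5,150],-2.693,10)
w=cv2.imread("pics/w2.png")[:,:,::-1].copy()
```

```text
(array([285.28571429, 183.84415584]), 154, (np.int64(278), np.int64(174), np.int64(293), np.int64(190)))
(array([285.17687075, 183.81632653]), 147, (np.int64(278), np.int64(175), np.int64(293), np.int64(190)))
[ 0.01904932 -1.26207534]
((-0.12906895892760417, -0.7132717633460679), 0.803235383828481) 8.581448
[462.81527113 109.15883247 198.62260701]
dp [[0.11, -1.0, 0.19], [0.11, -1.0, 0.19], [0.11, -1.0, 0.2], [0.1, -1.0, 0.19], [0.11, -1.0, 0.2]] tw [0.0, 0.0, 0.0, 0.0, 0.0]
dp [[0.1, -1.0, 0.19], [0.11, -1.0, 0.2], [0.1, -1.0, 0.19], [0.1, -1.0, 0.2], [0.11, -1.0, 0.19]] tw [0.0, 0.01, 0.0, 0.01, 0.0]
end [ 547.7 -127.5  150.1] -2.692989892201622
```

The head's centroid matches its initial position to 0.1 px, where a latched head would shift 1.3 px, so it is out. Moving to the start button.

>>> {"method": "arm_command", "body": {
  "gripper": [0,0,0,0,0],
  "dp": [
    [0.1,-1,0],
    [0.1,-1,0],
    [0.1,-1,0],
    [0.1,-1,0],
    [0.1,-1,0]
  ],
  "twist": [0,0,0,0,0]
}}

```text
time: 13.58
tool_pos: [505.2, -11.2, 196.1]
tcp_rot: [3.141, -0.002, -2.694]
contact_force: [-0.5, 0.8, -0.9]
grip_width: 0.2
finger_force: 0.0
```

>>> {"method": "arm_command", "body": {
  "gripper": [0,0,0,0,0],
  "dp": [
    [0.1,-1,0],
    [0.1,-1,0],
    [0.1,-1,0],
    [0.1,-1,0.5],
    [0.1,-1,0.5]
  ],
  "twist": [0,0,0,0,0]
}}

```text
time: 14.2
tool_pos: [548.1, -129.0, 170.4]
tcp_rot: [3.141, -0.001, -2.694]
contact_force: [0.7, -0.6, -0.7]
grip_width: 0.3
finger_force: 0.0
```

Run:
```python
from h import *
import time
o=get_obs();im=capture("wrist");C=cam("wrist",o);print(o["tool_pos"],px(C,[555,-141.5,92]))
g=blob(im,"green",(200,120,360,300));print(g,at(C,g[0],92))
plan([555,-141.5,96],-2.693,5)
```

```text
[ 548.11629299 -128.95619472  170.44525509] [261.36181225 214.08929835]
(array([263.20625 , 207.190625]), 960, (np.int64(241), np.int64(164), np.int64(323), np.int64(226))) [ 548.97779432 -142.61194299   92.        ]
dp [[-0.01, -0.1, 0.58], [-0.01, -0.09, 0.58], [-0.02, -0.1, 0.58], [-0.01, -0.09, 0.58], [-0.02, -0.1, 0.59]] tw [-0.0, -0.01, -0.0, -0.01, -0.0]
end [ 555.1 -141.5   95.9] -2.6932927589264644
```

>>> {"method": "arm_command", "body": {
  "gripper": [0,0,0,0,0],
  "dp": [
    [-0.01,-0.12,0.6],
    [-0.01,-0.12,0.6],
    [-0.01,-0.12,0.7],
    [-0.01,-0.12,0.6],
    [-0.01,0,0.2]
  ],
  "twist": [0,0,0,0,0]
}}

```text
time: 14.88
tool_pos: [554.1, -137.3, 103.3]
tcp_rot: [3.14, -0.001, -2.693]
contact_force: [-0.9, 0.4, 0.1]
grip_width: 0.2
finger_force: 0.0
```

>>> {"method": "arm_command", "body": {
  "gripper": [0,0,0,0,0],
  "dp": [
    [0,0,0.08],
    [0,0,0.08],
    [0,0,0.04],
    [0,0,0],
    [0,0,0]
  ],
  "twist": [0,0,0,0,0]
}}

```text
time: 15.5
tool_pos: [554.6, -137.6, 99.9]
tcp_rot: [-3.141, 0.0, -2.693]
contact_force: [-0.1, 0.4, 1.3]
grip_width: 0.4
finger_force: 0.0
```

>>> {"method": "arm_command", "body": {
  "gripper": [0,0,0,0,0],
  "dp": [
    [0,-0.16,0.08],
    [0,0,0.08],
    [0,0,0.08],
    [0,0,0.08],
    [0,0,0]
  ],
  "twist": [0,0,0,0,0]
}}

```text
time: 16.12
tool_pos: [556.2, -141.2, 91.7]
tcp_rot: [3.142, -0.0, -2.693]
contact_force: [-1.0, 0.4, 2.5]
grip_width: 0.2
finger_force: 1.2
```

>>> {"method": "arm_command", "body": {
  "gripper": [0,0,0,0,0],
  "dp": [
    [0,0,0.06],
    [0,0,0.04],
    [0,0,0],
    [0,0,0],
    [0,0,0]
  ],
  "twist": [0,0,0,0,0]
}}

```text
time: 16.75
tool_pos: [556.3, -141.2, 89.3]
tcp_rot: [-3.142, 0.0, -2.693]
contact_force: [-1.4, -1.2, 4.0]
grip_width: 0.5
finger_force: 2.0
```

>>> {"method": "arm_command", "body": {
  "gripper": [0,0,0,0,0],
  "dp": [
    [0,0,0.04],
    [0,0,0.04],
    [0,0,0],
    [0,0,0],
    [0,0,0]
  ],
  "twist": [0,0,0,0,0]
}}

```text
time: 17.38
tool_pos: [556.3, -141.2, 88.1]
tcp_rot: [-3.141, 0.0, -2.693]
contact_force: [-4.1, 0.9, 10.8]
grip_width: 0.5
finger_force: 5.6
```

Fully down: 10.8 N at the 88 mm stop. Releasing and backing away.

>>> {"method": "arm_command", "body": {
  "gripper": [0,0,0,0,0],
  "dp": [
    [0,0,-0.3],
    [0,0,-0.6],
    [0,0,-0.9],
    [0,0,-1],
    [0,0,-1]
  ],
  "twist": [0,0,0,0,0]
}}

```text
time: 18.0
tool_pos: [556.4, -141.1, 183.4]
tcp_rot: [3.142, 0.0, -2.693]
contact_force: [-0.2, 0.7, -0.2]
grip_width: 0.5
finger_force: 0.0
```

>>> {"method": "arm_command", "body": {
  "gripper": [0,0,0,0,0],
  "dp": [
    [0,-1,-0.5],
    [0,-1,-0.5],
    [0,-1,0],
    [0,-1,0],
    [0,0,0]
  ],
  "twist": [0,0,0,0,0]
}}

```text
time: 18.62
tool_pos: [599.9, -232.5, 207.0]
tcp_rot: [-3.142, 0.0, -2.695]
contact_force: [0.4, 0.5, -0.3]
grip_width: 0.8
finger_force: 0.0
```

Run:
```python
from h import *
o=get_obs();s=capture("scene");w=capture("wrist");print(o["time"],o["tool_pos"],o["contact_force"])
a=cv2.imread("pics/scene0.png")[:,:,::-1].copy()
for im in(a,s):print(blob(im,"red",(268,165,308,205)),blob(im,"green",(222,192,246,212)))
cv2.imwrite("pics/c3.png",np.hstack([cv2.resize(s[150:270,160:360],(400,240)),w[80:320,0:400]])[:,:,::-1])
```

```text
18.625 [ 599.89343625 -232.48702134  207.02428801] [ 0.41442573  0.51560156 -0.34576422]
(array([285.28571429, 183.84415584]), 154, (np.int64(278), np.int64(174), np.int64(293), np.int64(190))) (array([233.76595745, 199.34042553]), 47, (np.int64(230), np.int64(192), np.int64(245), np.int64(203)))
(array([285.25827815, 183.94039735]), 151, (np.int64(278), np.int64(175), np.int64(293), np.int64(190))) (array([233.53191489, 199.57446809]), 47, (np.int64(230), np.int64(196), np.int64(237), np.int64(203)))
```

View pics/c3.png

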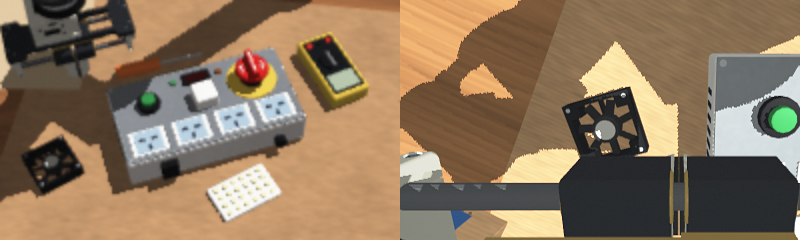

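The scene shows the head out with its bar at rest, the start button up, and the charger, multimeter, fan and LED board where they were. Handing in.

```bash
python3 -c "
from plant import *
print(close_job())"
```

```text
the job is handed in; nothing more can be done
None
```

I handed the job in at about 18.7 s, but `close_job()` returned no verdict: the stop was latched (24 N peak), turned free and seen back out, then start was pressed fully down (11 N) and released, with nothing in view moved.

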